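# Unclip the battery cover of a remote control box

## Task

The blue control box needs new batteries: press its orange snap tab gently inward, toward the middle of the box, until the grey cover springs up at that end. Then take the cover by its rib, draw it a little toward the tab end so that its tongues come out from under the far end of the box, lift it off without forcing it, and lay it gently, flat and rib up, on the middle of the black rubber mat. Do not strain the tab, and leave the spray can, the tin and the nut where they are.

Things in the scene. Friction and masses are not known exactly. Their poses are not given: they have to be found in the camera images.
- box: Blue control box fixed to the bench, 165 (x) x 130 (y) x 45 mm (cover on: 50), from x = -70 mm (tab end) to +95 mm; the last 24 mm are an end block 62 mm high. Origin on the bench under the middle of the cover opening; x points from the tab end to the end block, z up.
- tab_zone (a point): Point of the box (its axes) near the orange tab's thumb pad, 70 mm from the box's origin in -x, 65 mm up. Pad: 20 mm wide (y), from 11 mm below to 10 mm above this point. Its face looks to -x and lies anywhere from 7 mm before to 7 mm behind this point in x; that differs each time and is not measured: feel for it, pushing along +x. The cover is cut away 28 mm to either side.
- tab (a joint): Travel of the tab in m: 0 at rest, growing as it is pushed along the box's +x; it springs back by itself. It takes about 1 N to start and 3 N more per mm. It lets go of the cover after 3.5 to 4.5 mm of travel, at about 12 to 15 N; more than 19 N on it breaks it (6 mm). Once let go, the cover stays sprung up when the tab is left.
- cover_rib (a point): Middle of the grey cover's upright rib, half-way up, 13 mm over its top face. Rib 54 mm long (x), 14 thick (y), 26 high. Axes as the box's when clipped in (then at x = 10, y = 0, z = about 64 mm from the box's origin); rib on +z. Cover plate 128 mm wide (y), 5 thick, from 80 mm before to 60 behind this point in x; 0.16 to 0.25 kg. Its feet's underside is 24 mm below this point.
- far_end (a point): Point of the box (its axes) at the lower edge of the end block's roof, 71 mm in +x from the box's origin, 51 mm up. Two tongues of the cover reach 8 mm under this roof. Draw the cover 9 to 14 mm along the box's -x, then lift; after about 16 mm it would meet the tab. More than 25 N between cover and box breaks it.
- cover_edge (a point): Middle of the cover's edge line at the tab end, at its top face, 76 mm in -x from the rib's middle: 50 to 51 mm above the bench when clipped in, about 64 to 67 mm when sprung up (the cover then tilts about 0.1 rad, resting on its far end).
- mat: Black rubber mat fixed to the bench, 190 (x) x 170 (y) x 4 mm; origin at the middle of its underside, on the bench.
- spray_can: Red and white spray can, 66 mm wide, 131 mm high, standing; origin at its foot.
- antispatter_tin: Grey tin, 74 mm wide, 69 mm high, standing; origin at its foot.
- nut_m20: Loose steel nut, 34 x 30 x 16 mm, lying near the robot; origin at its underside.

How it is judged:
By the outcome, as a careful person would: the job done as asked, in the order asked, and still so for the second after the job is handed in, with the robot touching nothing.
It also fails if it takes over 58 s, if anything falls off the work surface, if the arm or the gripper's body presses on something with over 40 N, if the wrist force passes 120 N, or if a joint passes its speed limit or range.

## Robot

A 6-joint arm with a two-finger parallel gripper is mounted at the origin on a cart in front of the work surface, level with it; the furniture and walls round the work are solid. World frame = base frame: x ahead of the robot, y to its left, z up, the work surface at z = 0. Lengths are in m, angles in rad, forces in N, time in s.
With the tool pointing down it reaches from about 0.375 to 0.975 m from the base axis. Payload 3.8 kg.
Tool frame: the origin (TCP) lies at the very end of the fingers, on their centre line; the grasp point (between the pads) lies 19 mm behind it; z points along the fingers, y is the line along which they close (so a half turn about z gives the same grasp; the last joint's range is limited). The gripper opens to 88 mm and grips with 3 to 60 N. Pads are 18 mm wide; open, the fingers measure 123 mm over their backs; the gripper's body (75 mm by 187 mm) begins 45 mm behind the grasp point.
Start: joints at [-1.372, 0.264, 1.604, -0, 1.274, -0.037], TCP at [0.158, -0.656, 0.216] pointing down, gripper open.
Joint ranges: [-2.63, 2.63], [-0.94, 2.18], [0.31, 2.57], [-1.31, 4.45], [0, 2.66], [-2.55, 2.55]. Speed limits (rad/s): [2.57, 2.57, 3.14, 3.14, 3.14, 3.14].

## Interface

Orientations are given as a rotation vector (axis times angle).
In Python, from cell import env gives the robot as it stands. The module is installed in compiled form; this text tells all that it offers.
- The arm moves only by the shell command python3 -m handwheel 'ROWS' [FORCE]. ROWS is JSON, a list of rows, each an object with "gripper": the opening, from 0 (shut) to 1 (fully open); "linear": the shift along the tool's x, y, z in mm, a list of three; "yaw": the turn about the tool's z in rad. In form: [{"gripper": gripper, "linear": [tx, ty, tz], "yaw": yaw}, ...]. A call has 1 to 12 rows; each row is the pose to reach, as a shift and turn from the pose commanded when the call began, along the tool's axes at that moment; what a row does not reach only later rows make up. A row lasts 1/8 s, in which the tool goes at most 62.5 mm and 10.7 degrees, less where a joint would pass 70% of its speed; a pose out of reach is approached as far as the arm can. A call with a gripper value outside its range is refused whole. The fingers move at their own pace and stop on an object; FORCE is the grip in N (left out, the last holds). Time passes only in rows, so rows that repeat a pose let the fingers close. It gives the time, the measured TCP pose, the force, the opening and the grip force at its end, in the units of the state.
- env.state(): the state, without advancing time (a new reading comes with each control period).
- env.get_image(name): name is "scene" or "top"; returns a dict with "frame" (384x512x3 uint8, red, green, blue), "intrinsics" (3x3 intrinsics, pixels), "k1" (the pictures are not rectified: a ray, as slopes to the right and down, at radius r is drawn at 1 + k1 r^2 times it, then the intrinsics apply), "extrinsics" (4x4, takes a point from world to camera coordinates). Camera axes: x right, y up, looking along -z (the intrinsics and any distortion apply to the point x, -y, -z); pixel columns grow to the right and rows downward; lengths in m; the calibration is good to about 2 mm. A picture is of the moment at which its call begins. There is no depth.
- env.hand_in(): hands the job in; it is judged then, once.
Trained networks look in a picture, given as the dict that the camera call returned (one of the last four; its "shot" number tells which), for a name from the list of things; names that differ only in an ending like _2 or _b are one class to them, and where a whole thing is asked for, a point or a joint stands for the part that bears it (a point fixed in the world has none). Each returns a list of dicts, best first, with "p" (0 to 1); they miss things now and then, are a little off and sometimes report something else, mostly with a low value. They report only what shows in the picture. A call takes as long as a camera call.
- env.look_for(picture, thing): "centre" ([column, row] in pixels, amid what is visible of it).
The state is a dict: "time": time; "joint_pos": joint angles; "qvel": joint speeds; "tau": joint torques, N m; "tool_pos": TCP position; "ee_rot": TCP orientation; "contact_force": force on the tool from outside, world axes, zero at the start; "torque": the same for the moment, N m; "gripper_width": finger opening in m; "grip_force": force on a finger pad.
Only numpy, scipy, OpenCV 4.12 (cv2) and the standard library are available. Lean on these libraries where they do the work, as an engineer would, in place of code of your own. Each camera call takes 0.05 s, during which the arm holds its last target. There are 200 camera calls.

## Working session

There is one attempt and no reset: what is moved stays moved. The work goes in short steps, Python scripts to look and compute and a shell command to move; the robot and the scene stay as the last step left them, time stands still between calls to the robot, and variables do not carry over. Pictures are saved under pics/ and viewed, at most 10 in all, crops included, and the job is handed in when it is done.

```bash
mkdir -p pics
cat > h.py <<'E'
import numpy as np, cv2, json
from cell import env
from scipy.spatial.transform import Rotation as R
def ray(im,px):
    K=np.array(im["intrinsics"]);E=np.array(im["extrinsics"]);k=im["k1"]
    d=np.array([(px[0]-K[0,2])/K[0,0],(px[1]-K[1,2])/K[1,1]]);u=d.copy()
    for _ in range(30): u=d/(1+k*(u@u))
    v=E[:3,:3].T@np.array([u[0],-u[1],-1]);return -E[:3,:3].T@E[:3,3],v
def at(im,px,z):
    c,v=ray(im,px);return c+v*(z-c[2])/v[2]
def proj(im,p):
    K=np.array(im["intrinsics"]);E=np.array(im["extrinsics"])
    q=E[:3,:3]@np.asarray(p)+E[:3,3];u=np.array([q[0],-q[1]])/-q[2];u=u*(1+im["k1"]*(u@u))
    return K[:2,:2]@u+K[:2,2]
def save(im,n,crop=None,s=1.5):
    f=im["frame"][:,:,::-1]
    if crop: f=f[crop[1]:crop[3],crop[0]:crop[2]]
    cv2.imwrite("pics/"+n,cv2.resize(f,None,fx=s,fy=s,interpolation=cv2.INTER_CUBIC))
E
python3 - <<'E'
from h import *
for n in("top","scene"):
    im=env.get_image(n);save(im,n+"0.png")
    for t,z in dict(box=.045,tab=.065,tab_zone=.065,cover_rib=.064,far_end=.051,cover_edge=.05,mat=.004,spray_can=.065,antispatter_tin=.035,nut_m20=.016).items():
        for d in env.look_for(im,t)[:2]: print(n,t,np.round(d["centre"],1),round(d["p"],2),np.round(at(im,d["centre"],z),3))
s=env.state();print(s["tool_pos"],s["ee_rot"],s["contact_force"],s["time"])
E
```

```text
top box [221.5 169.1] 0.9 [0.615 0.156 0.045]
top box [153.4 166.4] 0.57 [0.627 0.334 0.045]
top tab_zone [224. 169.] 0.86 [0.611 0.148 0.065]
top cover_rib [217.8 187.5] 0.76 [0.564 0.164 0.064]
top far_end [220.8 207.5] 0.68 [0.514 0.159 0.051]
top cover_edge [221.  185.5] 0.95 [0.571 0.157 0.05 ]
top mat [333.  200.8] 0.72 [ 0.528 -0.139  0.004]
top mat [219.3 207.6] 0.58 [0.517 0.167 0.004]
top spray_can [156.7 166.7] 0.91 [0.622 0.32  0.065]
top spray_can [221.7 207.1] 0.74 [0.514 0.155 0.065]
top antispatter_tin [291.4 132.1] 0.97 [ 0.712 -0.031  0.035]
scene box [238.3 211.2] 0.74 [0.527 0.09  0.045]
scene box [237.7 198.5] 0.44 [0.565 0.149 0.045]
scene tab [209.7 195.3] 0.43 [0.495 0.175 0.065]
scene tab [238.6 212.8] 0.41 [0.503 0.052 0.065]
scene tab_zone [239.4 207. ] 0.56 [0.521 0.075 0.065]
scene cover_rib [206.4 259.9] 0.67 [ 0.351 -0.063  0.064]
scene cover_rib [237.4 197. ] 0.59 [0.549 0.125 0.064]
scene far_end [241.2 213.2] 0.97 [0.521 0.068 0.051]
scene cover_edge [210.6 195.8] 0.72 [0.51  0.198 0.05 ]
scene cover_edge [237.3 197. ] 0.64 [0.564 0.149 0.05 ]
scene mat [302.7 278.7] 0.9 [ 0.514 -0.161  0.004]
scene spray_can [220.5 171. ] 0.58 [0.606 0.302 0.065]
scene antispatter_tin [321.5 210.8] 0.87 [ 0.71  -0.021  0.035]
scene nut_m20 [208.5 258.2] 0.51 [ 0.387 -0.002  0.016]
[ 0.15767396 -0.65630638  0.21638623] [-3.11972484e+00 -3.69496660e-01  3.20188627e-05] [-0.0655251   0.67182729 -0.0142244 ] 1.1
```

View pics/top0.png

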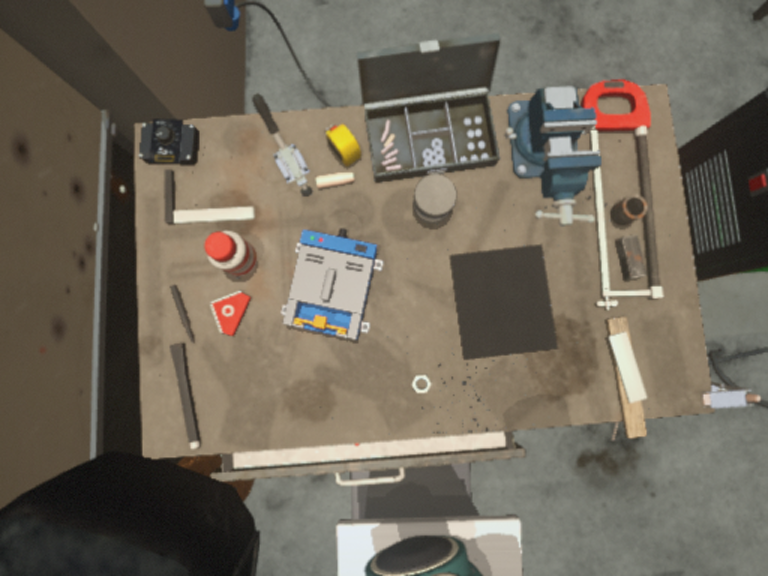

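View pics/scene0.png

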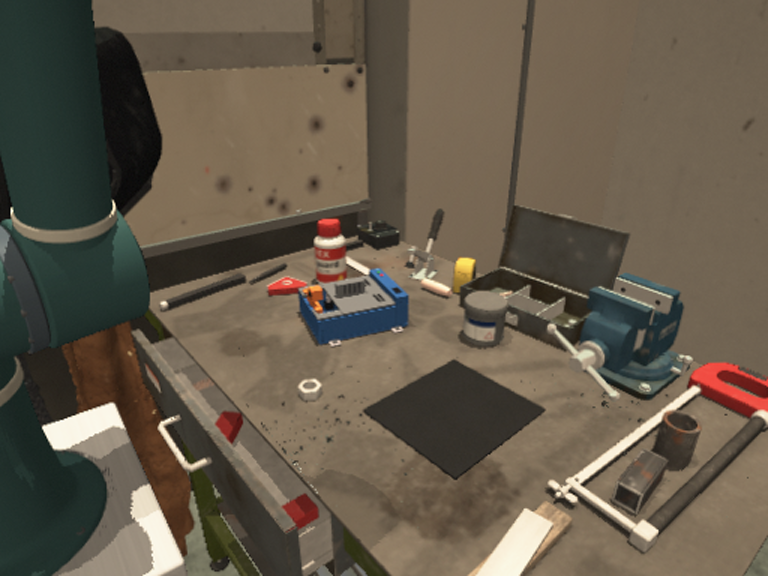

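Tab end (orange, ~(213,215) px in the top view) faces the robot and the end block (~(226,163)) faces away. The mat is at ~(335,201). The nets' part points are unreliable, so I'll zoom in.

Run:
```python
from h import *
im=env.get_image("top");save(im,"z1.png",(180,145,265,235),6.5)
im2=env.get_image("scene");save(im2,"z2.png",(190,140,290,240),6)
im=env.get_image("top")
g=im["frame"].max(2);m=np.uint8(g<45)*255
n,l,s,c=cv2.connectedComponentsWithStats(m)
i=l[205,350];q=np.argwhere(l==i)[:,::-1]
P=np.array([at(im,p,.004)[:2] for p in q]).astype(np.float32)
print("mat",s[i],cv2.minAreaRect(P))
```

```text
mat [     0      0    512    384 178191] ((0.5904247164726257, 0.07020902633666992), (1.5164777040481567, 1.0778050422668457), 88.44856262207031)
```

View pics/z1.png

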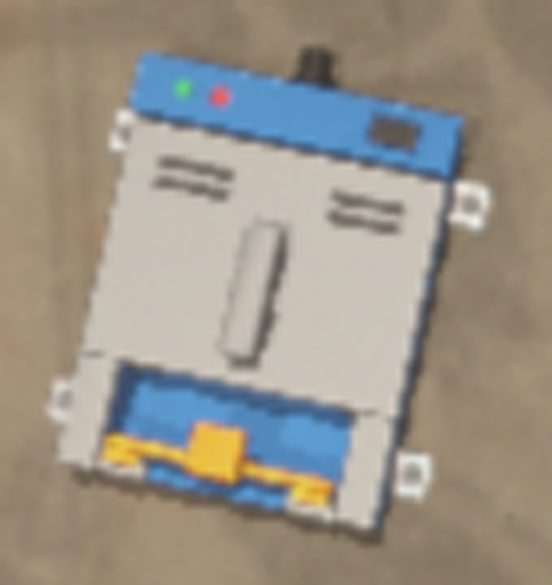

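View pics/z2.png

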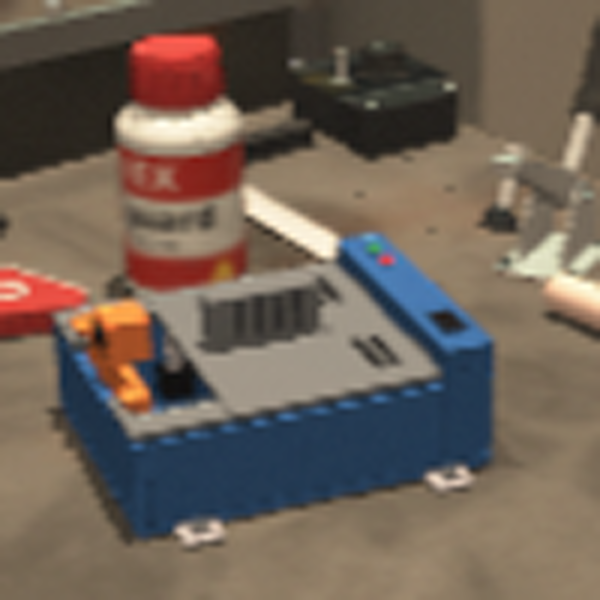

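The top zoom shows the end block's corners at (140,52) and (462,120), and the cover's front corners at (60,460) and (375,530). The scene zoom shows the same box with its −y side face visible. I'll fit the poses from these corners.

Run:
```python
from h import *
from scipy.optimize import least_squares
t=env.get_image("top");s=env.get_image("scene")
zt=lambda u,v:((u+.5)/6.5-.5+180,(v+.5)/6.5-.5+145); zs=lambda u,v:((u+.5)/6-.5+190,(v+.5)/6-.5+140)
f=lambda u,v:((u+.5)/1.5-.5,(v+.5)/1.5-.5)
B=[(t,zt(140,52),(95,65,62)),(t,zt(462,120),(95,-65,62)),(t,zt(443,180),(71,-65,62)),(t,zt(132,115),(71,65,62)),(t,zt(60,460),(-70,64,50)),(t,zt(375,530),(-70,-64,50)),(t,zt(256,280),(10,0,77)),
(s,zs(132,434),(-70,-64,49)),(s,zs(340,238),(71,65,62)),(s,zs(375,233),(95,65,62)),(s,zs(495,342),(95,-65,62)),(s,zs(445,352),(71,-65,62)),(s,zs(138,537),(-70,-65,0)),(s,zs(492,465),(95,-65,0))]
M=[(t,f(450,255),(95,85,4)),(t,f(541,245),(95,-85,4)),(t,f(556,347),(-95,-85,4)),(t,f(466,358),(-95,85,4)),(s,f(364,410),(-95,85,4)),(s,f(455,360),(95,85,4)),(s,f(544,410),(95,-85,4)),(s,f(455,475),(-95,-85,4))]
def fit(L,g):
    def r(q):
        c,sn=np.cos(q[2]),np.sin(q[2]);o=[]
        for im,px,p in L:
            x,y,z=np.array(p)/1e3;o.append(proj(im,(q[0]+c*x-sn*y,q[1]+sn*x+c*y,z))-px)
        return np.ravel(o)
    a=least_squares(r,g,loss="soft_l1");return a.x,r(a.x).reshape(-1,2).round(1)
b,rb=fit(B,[.55,.16,-.2]);m,rm=fit(M,[.52,-.14,.1])
print(b,rb.tolist());print(m,rm.tolist())
# tab pad top, seen from top
c,sn=np.cos(b[2]),np.sin(b[2]);p=at(t,zt(217,450),.075)[:2]-b[:2];print("tab box",c*p[0]+sn*p[1],-sn*p[0]+c*p[1])
for n in("spray_can","nut_m20","antispatter_tin"):print(n,[(np.round(d["centre"]),d["p"],at(t,d["centre"],.07 if n!="nut_m20" else .016).round(3)) for d in env.look_for(t,n)[:2]])
for q,n in((b,"box"),(m,"mat")): print(n, q)
```

```text
[ 0.54896911  0.16380219 -0.23314381] [[0.4, -0.1], [0.3, -0.3], [1.3, -0.5], [-0.4, -0.8], [-0.5, 0.3], [-0.1, -0.0], [-0.6, 1.5], [-0.2, 0.5], [-1.1, 0.1], [0.8, -0.3], [0.0, -0.4], [-0.0, -0.4], [0.0, 0.6], [0.0, -0.2]]
[ 0.52870699 -0.14609692  0.08977521] [[-0.1, -0.5], [0.9, -0.9], [1.4, 0.7], [-1.6, 0.9], [-0.9, -1.1], [-0.6, -1.3], [1.5, -1.3], [0.1, 1.3]]
tab box -0.05281577545460322 0.00012152037274702765
spray_can [(array([154., 166.]), 0.92, array([0.622, 0.325, 0.07 ]))]
nut_m20 [(array([218., 189.]), 0.47, array([0.567, 0.168, 0.016]))]
antispatter_tin [(array([291., 131.]), 0.63, array([ 0.704, -0.025,  0.07 ]))]
box [ 0.54896911  0.16380219 -0.23314381]
mat [ 0.52870699 -0.14609692  0.08977521]
```

```bash
python3 -m handwheel '[{"gripper":0,"linear":[379,-327,0],"yaw":0.469},{"gripper":0,"linear":[379,-327,0],"yaw":0.469},{"gripper":0,"linear":[379,-327,0],"yaw":0.469},{"gripper":0,"linear":[379,-327,0],"yaw":0.469},{"gripper":0,"linear":[379,-327,0],"yaw":0.469},{"gripper":0,"linear":[379,-327,0],"yaw":0.469},{"gripper":0,"linear":[379,-327,0],"yaw":0.469},{"gripper":0,"linear":[379,-327,0],"yaw":0.469},{"gripper":0,"linear":[379,-327,0],"yaw":0.469},{"gripper":0,"linear":[379,-327,0],"yaw":0.469},{"gripper":0,"linear":[379,-327,0],"yaw":0.469}]' 20
cat > w.py <<'E'
# usage: w.py x y z heading -> remaining move in current tool axes
import sys
from h import *
s=env.state();T=R.from_rotvec(s["ee_rot"]).as_matrix();a=list(map(float,sys.argv[1:]))
h=np.arctan2(T[1,0],T[0,0]);print("tool mm",(T.T@(np.array(a[:3])-s["tool_pos"])*1e3).round(1),"yaw",round(h-a[3],3),"F",np.round(s["contact_force"],1),"t",s["time"],"j6",round(s["joint_pos"][5],2),"w",s["gripper_width"])
E
python3 w.py .4517 .187 .12 -.233
```

```text
time: 2.88
tool_pos: [0.4491, -0.251, 0.2164]
ee_rot: [3.12, -0.368, -0.0]
contact_force: [0.8, 0.3, 0.6]
gripper_width: 0.0005
grip_force: 0.0
tool mm [ -99.4 -426.6   96.3] yaw -0.002 F [0.8 0.3 0.6] t 2.875 j6 1.25 w 0.00046176257592459925
```

```bash
python3 -m handwheel '[{"gripper":0,"linear":[-99,-427,0],"yaw":0},{"gripper":0,"linear":[-99,-427,0],"yaw":0},{"gripper":0,"linear":[-99,-427,0],"yaw":0},{"gripper":0,"linear":[-99,-427,0],"yaw":0},{"gripper":0,"linear":[-99,-427,0],"yaw":0},{"gripper":0,"linear":[-99,-427,0],"yaw":0},{"gripper":0,"linear":[-99,-427,0],"yaw":0},{"gripper":0,"linear":[-99,-427,0],"yaw":0},{"gripper":0,"linear":[-99,-427,96],"yaw":0},{"gripper":0,"linear":[-99,-427,158],"yaw":0},{"gripper":0,"linear":[-99,-427,158],"yaw":0},{"gripper":0,"linear":[-99,-427,158],"yaw":0}]' 
python3 w.py .4517 .187 .058 -.233
python3 - <<'E'
from h import *
im=env.get_image("scene");save(im,"a.png",(180,120,300,240),5)
print(proj(im,env.state()["tool_pos"]))
E
```

```text
time: 4.38
tool_pos: [0.4497, 0.1853, 0.0554]
ee_rot: [3.116, -0.37, -0.01]
contact_force: [0.6, 0.2, 0.9]
gripper_width: 0.0008
grip_force: 0.0
tool mm [ 1.6 -2.1 -2.6] yaw -0.003 F [0.6 0.2 0.9] t 4.375 j6 2.15 w 0.0007506916751862426
[192.99757086 200.72423741]
```

View pics/a.png

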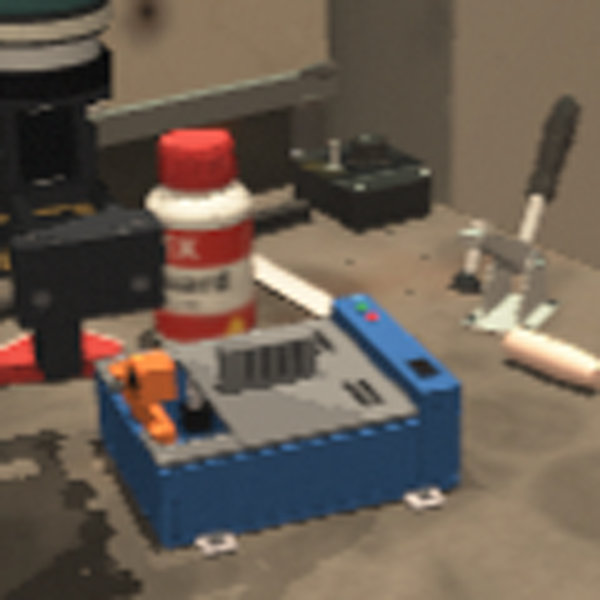

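Fingers are just in front of the tab (tip ~(65,404) in the crop, pad ~(150,375)). Now I'll feel for it.

```bash
python3 -m handwheel '[{"gripper":0,"linear":[4,-1,0],"yaw":0},{"gripper":0,"linear":[8,-1,0],"yaw":0},{"gripper":0,"linear":[10,-1,0],"yaw":0},{"gripper":0,"linear":[12,-1,0],"yaw":0},{"gripper":0,"linear":[12,-1,0],"yaw":0},{"gripper":0,"linear":[12,-1,0],"yaw":0}]' 
python3 w.py .4828 .1802 .058 -.233
```

```text
time: 5.18
tool_pos: [0.4639, 0.1868, 0.0583]
ee_rot: [3.12, -0.365, -0.0]
contact_force: [0.2, 0.5, 0.6]
gripper_width: 0.0005
grip_force: 0.0
tool mm [19.9  2.   0.3] yaw 0.0 F [0.2 0.5 0.6] t 5.175 j6 2.14 w 0.0004892221331843696
```

```bash
python3 -m handwheel '[{"gripper":0,"linear":[1,0,0],"yaw":0},{"gripper":0,"linear":[2,0,0],"yaw":0},{"gripper":0,"linear":[2,0,0],"yaw":0}]';python3 -m handwheel '[{"gripper":0,"linear":[1,0,0],"yaw":0},{"gripper":0,"linear":[2,0,0],"yaw":0},{"gripper":0,"linear":[2,0,0],"yaw":0}]'
python3 w.py .4828 .1802 .058 -.233
```

```text
time: 5.55
tool_pos: [0.4661, 0.1863, 0.0584]
ee_rot: [-3.12, 0.365, -0.0]
contact_force: [-0.0, -0.3, 0.1]
gripper_width: 0.0005
grip_force: 0.0
time: 5.92
tool_pos: [0.4681, 0.1858, 0.0584]
ee_rot: [-3.12, 0.366, -0.0]
contact_force: [-0.6, -1.2, -1.9]
gripper_width: 0.0003
grip_force: 0.0
tool mm [15.6  2.   0.4] yaw -0.0 F [-0.6 -1.2 -1.9] t 5.925 j6 2.13 w 0.00027625439444222164
```

```bash
for i in 1 2 ; do python3 -m handwheel '[{"gripper":0,"linear":[1,0,0],"yaw":0},{"gripper":0,"linear":[1,0,0],"yaw":0},{"gripper":0,"linear":[1,0,0],"yaw":0}]' | grep -E "tool_pos|contact"; done
```

```text
tool_pos: [0.4689, 0.1855, 0.0584]
contact_force: [0.7, -0.7, 0.4]
tool_pos: [0.4699, 0.1853, 0.0584]
contact_force: [-0.4, -0.4, 0.2]
```

Still free; keep feeling.

```bash
for i in 1 2 3; do python3 -m handwheel '[{"gripper":0,"linear":[1,0,0],"yaw":0},{"gripper":0,"linear":[2,0.5,0],"yaw":0},{"gripper":0,"linear":[2,0.5,0],"yaw":0}]' | grep -E "tool_pos|contact"; done
```

```text
tool_pos: [0.4719, 0.1843, 0.0584]
contact_force: [0.3, 0.3, 0.6]
tool_pos: [0.4737, 0.1834, 0.0584]
contact_force: [-0.1, -0.2, 0.0]
tool_pos: [0.4755, 0.1824, 0.0584]
contact_force: [0.5, -0.1, 0.3]
```

```bash
for i in 1 2 3; do o=$(python3 -m handwheel '[{"gripper":0,"linear":[1,0,0],"yaw":0},{"gripper":0,"linear":[1,0,0],"yaw":0},{"gripper":0,"linear":[1,0,0],"yaw":0}]' | grep -E "tool_pos|contact"); echo $o; done
```

```text
tool_pos: [0.4764, 0.1822, 0.0584] contact_force: [-0.5, 0.1, -0.1]
tool_pos: [0.4774, 0.182, 0.0584] contact_force: [0.5, 0.0, 1.1]
tool_pos: [0.4783, 0.1817, 0.0584] contact_force: [0.5, -1.0, 0.2]
```

```bash
for i in 1 2 3; do o=$(python3 -m handwheel '[{"gripper":0,"linear":[1,0,0],"yaw":0},{"gripper":0,"linear":[1,0,0],"yaw":0},{"gripper":0,"linear":[1,0,0],"yaw":0}]' | grep -E "tool_pos|contact"); echo $o; done
```

```text
tool_pos: [0.4793, 0.1816, 0.0584] contact_force: [-0.0, 0.6, -0.4]
tool_pos: [0.4803, 0.1813, 0.0584] contact_force: [0.4, -0.2, 0.4]
tool_pos: [0.4813, 0.1811, 0.0584] contact_force: [0.5, -0.5, 0.1]
```

```bash
for i in 1 2; do o=$(python3 -m handwheel '[{"gripper":0,"linear":[1,0,0],"yaw":0},{"gripper":0,"linear":[1,0,0],"yaw":0},{"gripper":0,"linear":[1,0,0],"yaw":0}]' | grep -E "time|tool_pos|contact"); echo $o; done
python3 - <<'E'
from h import *
im=env.get_image("scene");save(im,"b.png",(185,150,255,230),7)
E
```

```text
time: 10.42 tool_pos: [0.4822, 0.1808, 0.0584] contact_force: [-0.7, 0.3, 0.2]
time: 10.8 tool_pos: [0.4832, 0.1806, 0.0584] contact_force: [-0.2, 0.0, -0.2]
```

View pics/b.png

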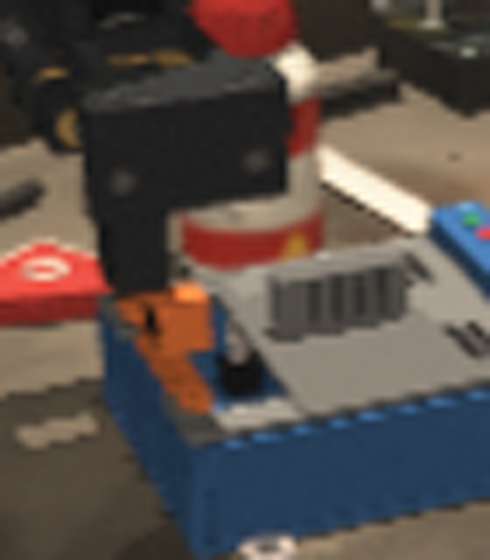

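The finger's leading edge (~(165,285) in the crop) is at the pad's near face, not yet loaded. Carrying on.

```bash
for i in 1 2; do o=$(python3 -m handwheel '[{"gripper":0,"linear":[1,0,0],"yaw":0},{"gripper":0,"linear":[1,0,0],"yaw":0},{"gripper":0,"linear":[1,0,0],"yaw":0}]' | grep -E "time|tool_pos|contact"); echo $o; done
```

```text
time: 11.22 tool_pos: [0.4842, 0.1804, 0.0584] contact_force: [-0.4, 0.2, -0.4]
time: 11.6 tool_pos: [0.4852, 0.1801, 0.0584] contact_force: [0.7, 0.1, -0.2]
```

```bash
for i in 1 2 3; do o=$(python3 -m handwheel '[{"gripper":0,"linear":[1,0,0],"yaw":0},{"gripper":0,"linear":[1,0,0],"yaw":0}]' | grep -E "time|tool_pos|contact"); echo $o; done
```

```text
time: 11.85 tool_pos: [0.4862, 0.1799, 0.0584] contact_force: [0.6, -0.2, 0.1]
time: 12.1 tool_pos: [0.4872, 0.1797, 0.0585] contact_force: [-0.1, -0.2, 0.1]
time: 12.35 tool_pos: [0.4881, 0.1795, 0.0584] contact_force: [-0.4, -0.5, 0.2]
```

```bash
for i in 1 2 3; do o=$(python3 -m handwheel '[{"gripper":0,"linear":[1,0,0],"yaw":0},{"gripper":0,"linear":[1,0,0],"yaw":0}]' | grep -E "time|tool_pos|contact"); echo $o; done
python3 - <<'E'
from h import *
im=env.get_image("scene");save(im,"c.png",(185,150,255,230),7)
E
```

```text
time: 12.6 tool_pos: [0.4891, 0.1792, 0.0584] contact_force: [-0.2, -0.5, -0.1]
time: 12.85 tool_pos: [0.4901, 0.179, 0.0584] contact_force: [0.1, 0.4, -0.1]
time: 13.1 tool_pos: [0.4911, 0.1787, 0.0584] contact_force: [0.5, -1.1, -0.3]
```

View pics/c.png

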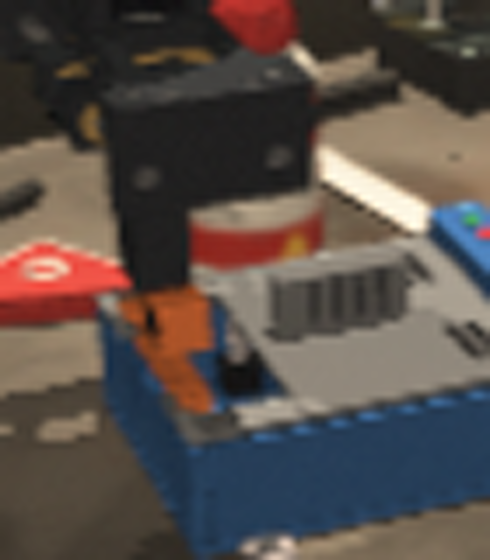

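Run:
```python
from h import *
im=env.get_image("scene");s=env.state();tp=np.array(s["tool_pos"]);print(tp,s["time"])
z=lambda p:(((proj(im,p)-[185,150])+.5)*7-.5).round(0)
c,sn=np.cos(-.233),np.sin(-.233)
bx=lambda x,y,zz:(.549+c*x-sn*y,.164+sn*x+c*y,zz)
print("tcp",z(tp))
for a in(-9,9):
  for b in(-17,17): print("tip",a,b,z(tp+[c*a/1e3-sn*b/1e3,sn*a/1e3+c*b/1e3,0]))
for x in(-.063,-.043):
  for y in(-.01,.01):
    for zz in(.054,.075): print("pad",x,y,zz,z(bx(x,y,zz)))
print("box corner",z(bx(-.07,-.065,.045)),z(bx(-.07,.065,.05)))
t=env.get_image("top");print("top tcp",proj(t,tp));f=t["frame"]
for n,p in dict(f1=bx(-.07,.065,.05),f2=bx(-.07,-.065,.05)).items():print(proj(t,p))
save(t,"d.png",(180,145,265,235),6.5)
```

```text
[0.49098915 0.17875682 0.05840037] 13.2
tcp [162. 336.]
tip -9 -17 [152. 359.]
tip -9 17 [127. 321.]
tip 9 -17 [199. 350.]
tip 9 17 [173. 313.]
pad -0.063 -0.01 0.054 [163. 360.]
pad -0.063 -0.01 0.075 [160. 309.]
pad -0.063 0.01 0.054 [148. 338.]
pad -0.063 0.01 0.075 [145. 287.]
pad -0.043 -0.01 0.054 [215. 350.]
pad -0.043 -0.01 0.075 [212. 299.]
pad -0.043 0.01 0.054 [199. 328.]
pad -0.043 0.01 0.075 [196. 278.]
box corner [189. 451.] [ 94. 293.]
top tcp [212.71386671 216.74721464]
[187.81981665 215.56446059]
[237.50636101 226.1468352 ]
```

View pics/d.png

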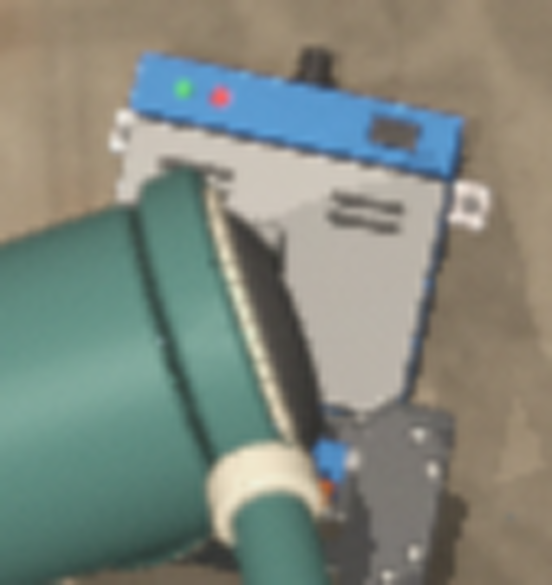

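The picture shows the finger bottom at ~row 290 of the crop, where projection of the reported TCP expects ~350. So the tip seems to be about 20 mm higher than reported and is passing over the pad. I'll back off and measure this.

```bash
python3 -m handwheel '[{"gripper":0,"linear":[-50,0,0],"yaw":0},{"gripper":0,"linear":[-50,0,0],"yaw":0},{"gripper":0,"linear":[-50,0,0],"yaw":0}]' | grep -E "tool_pos|contact"
python3 - <<'E'
from h import *
im=env.get_image("scene");s=env.state();tp=np.array(s["tool_pos"]);c,sn=np.cos(-.233),np.sin(-.233)
K=lambda a,b,dz=0:proj(im,tp+[c*a/1e3-sn*b/1e3,sn*a/1e3+c*b/1e3,dz]).round(1)
print(K(0,0),K(-9,-17),K(9,-17),K(0,-17),K(0,-17,.02))
u=int(K(0,-17)[0])
for v in range(170,215): print(v,im["frame"][v,u-12:u+11:3].max(1) if 1 else'')
E
```

```text
tool_pos: [0.443, 0.1905, 0.0588]
contact_force: [0.7, 1.1, -0.6]
[189.3 200.6] [187.4 204. ] [194.4 202.7] [190.9 203.4] [190.3 196.3]
170 [28 32 32 33 32 34 32 33]
171 [30 32 33 33 33 32 33 31]
172 [46 33 33 31 32 31 31 34]
173 [31 32 33 32 31 32 32 31]
174 [53 34 33 32 33 31 32 33]
175 [68 31 33 32 32 32 34 33]
176 [67 33 34 32 33 34 32 33]
177 [82 33 53 32 32 33 32 32]
178 [82 31 65 32 32 32 33 32]
179 [112  33  65  33  31  32  33  32]
180 [92 31 42 32 32 32 31 32]
181 [75 32 36 31 32 31 45 59]
182 [ 58  33  32  31  32  50 102 138]
183 [ 39  32  30  31  31 113 154 155]
184 [ 58  52  31  31  32 133 159 157]
185 [128 125  27  32  33 183 188 160]
186 [146 154  31  32  33 198 232 187]
187 [151 157  28  34  32 193 237 235]
188 [153 196  29  33  31 194 237 239]
189 [163 244  28  33  34 180 239 240]
190 [224 239  29  32  31 178 239 235]
191 [185 239  29  32  33 162 212 176]
192 [176 226  46  33  33  92 135 126]
193 [141 145 104  32  39  89 129 117]
194 [104 131 111  40  74 112 121  71]
195 [125 126 111  83 115 118 102  60]
196 [124 106 119  96  86 105 147  80]
197 [118 102 133 139 138 149 155  82]
198 [128 127 136 136 145 151 154  81]
199 [125 129 138 138 145 148 150  95]
200 [131 131 137 139 140 139 145  98]
201 [136 129 137 136 134 140 147 117]
202 [134 130 135 134 144 146 148 116]
203 [135 128 131 137 144 146 146 115]
204 [130 128 136 142 141 143 140 111]
205 [128 133 137 139 136 135 134 110]
206 [130 128 114 103 133 127 119  99]
207 [112  71  75  71 117 122 123  99]
208 [ 73  72  55  53 121 123 121  53]
209 [ 71  76  57  54 119 120 123  56]
210 [ 72  76  64  54 117 120 126  61]
211 [ 73  92  81  59 117 117 144  98]
212 [ 93 144  78  77 120 123 146 153]
213 [146 146  77  75 115 126 147 143]
214 [146 135  77  76  95 130 133 133]
```

Run:
```python
from h import *
im=env.get_image("top");tp=np.array([.491,.1788,.0584]);c,sn=np.cos(-.233),np.sin(-.233)
for b in(-94,-62):
  for a in(-37,37):
    for dz in(.04,.064,.1,.14): print(b,a,dz,(((proj(im,tp+[c*a/1e3-sn*b/1e3,sn*a/1e3+c*b/1e3,dz])-[180,145])+.5)*6.5).round())
print(((proj(im,tp)-[180,145])*6.5).round(),np.linalg.inv(im["extrinsics"])[:3,3].round(2))
s=env.get_image("scene");print(np.linalg.inv(s["extrinsics"])[:3,3].round(2))
cv2.imwrite("pics/e.png",np.hstack([cv2.resize(im["frame"][150:240,170:260,::-1],None,fx=4.4,fy=4.4,interpolation=2),cv2.resize(s["frame"][135:225,165:255,::-1],None,fx=4.4,fy=4.4,interpolation=2)]))
```

```text
-94 -37 0.04 [429. 616.]
-94 -37 0.064 [427. 618.]
-94 -37 0.1 [424. 621.]
-94 -37 0.14 [421. 624.]
-94 37 0.04 [471. 421.]
-94 37 0.064 [470. 417.]
-94 37 0.1 [469. 411.]
-94 37 0.14 [468. 403.]
-62 -37 0.04 [345. 598.]
-62 -37 0.064 [341. 599.]
-62 -37 0.1 [334. 601.]
-62 -37 0.14 [326. 603.]
-62 37 0.04 [387. 403.]
-62 37 0.064 [384. 399.]
-62 37 0.1 [379. 392.]
-62 37 0.14 [373. 383.]
[213. 466.] [0.45 0.07 0.99]
[ 0.1  -0.56  0.47]
```

View pics/e.png

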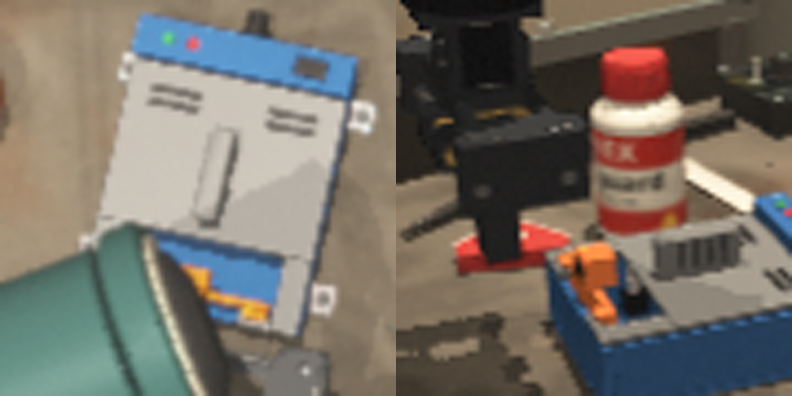

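The right half shows the closed fingers beside the box, with the tip above the bench at ~(495,262). The top half agrees with the reported y within a few mm. Next I'll check the height offset numerically using the gripper body's bottom corner.

Run:
```python
from h import *
from scipy.optimize import least_squares
im=env.get_image("scene");tp=np.array([.491,.1788,.0584]);c,sn=np.cos(-.233),np.sin(-.233)
z=lambda p:((proj(im,p)-[185,150])+.5)*7-.5
P=lambda a,b,dz:tp+np.array([c*a/1e3-sn*b/1e3,sn*a/1e3+c*b/1e3,dz])
for a in(-37,37):
  for b in(-94,):
    for dz in(.064,.084): print(a,b,dz,z(P(a,b,dz)).round())
for a in(-9,9):
  for b in(-17,0,17):
    for dz in(0,.016,.02): print("tip",a,b,dz,z(P(a,b,dz)).round())
```

```text
-37 -94 0.064 [121. 298.]
-37 -94 0.084 [117. 242.]
37 -94 0.064 [335. 260.]
37 -94 0.084 [334. 206.]
tip -9 -17 0 [152. 359.]
tip -9 -17 0.016 [149. 320.]
tip -9 -17 0.02 [148. 310.]
tip -9 0 0 [139. 340.]
tip -9 0 0.016 [136. 301.]
tip -9 0 0.02 [135. 291.]
tip -9 17 0 [127. 321.]
tip -9 17 0.016 [124. 283.]
tip -9 17 0.02 [123. 273.]
tip 9 -17 0 [199. 350.]
tip 9 -17 0.016 [196. 311.]
tip 9 -17 0.02 [196. 301.]
tip 9 0 0 [185. 331.]
tip 9 0 0.016 [183. 293.]
tip 9 0 0.02 [182. 283.]
tip 9 17 0 [173. 313.]
tip 9 17 0.016 [170. 275.]
tip 9 17 0.02 [169. 265.]
```

```bash
python3 -m handwheel '[{"gripper":0,"linear":[10,0,23],"yaw":0},{"gripper":0,"linear":[20,0.5,23],"yaw":0},{"gripper":0,"linear":[24,0.5,23],"yaw":0},{"gripper":0,"linear":[24,0.5,23],"yaw":0}]' | grep -E "tool_pos|contact"; for i in 1 2 3; do o=$(python3 -m handwheel '[{"gripper":0,"linear":[1,0,0],"yaw":0},{"gripper":0,"linear":[2,0,0],"yaw":0},{"gripper":0,"linear":[2,0,0],"yaw":0}]' | grep -E "time|tool_pos|contact"); echo $o; done
```

```text
tool_pos: [0.4666, 0.1844, 0.0362]
contact_force: [-0.2, -0.2, 0.9]
time: 14.7 tool_pos: [0.4675, 0.1839, 0.0356] contact_force: [1.0, -0.8, 0.9]
time: 15.08 tool_pos: [0.4695, 0.1833, 0.0354] contact_force: [-0.5, 0.5, -0.0]
time: 15.45 tool_pos: [0.4715, 0.1829, 0.0354] contact_force: [-0.4, -0.8, 0.1]
```

```bash
for i in 1 2 3 4; do o=$(python3 -m handwheel '[{"gripper":0,"linear":[1,0,0],"yaw":0},{"gripper":0,"linear":[1,0,0],"yaw":0}]' | grep -E "time|tool_pos|contact"); echo $o; done
```

```text
time: 15.7 tool_pos: [0.4725, 0.1827, 0.0354] contact_force: [-0.6, 0.3, -0.0]
time: 15.95 tool_pos: [0.4735, 0.1824, 0.0355] contact_force: [0.4, -0.1, -0.1]
time: 16.2 tool_pos: [0.4744, 0.1822, 0.0354] contact_force: [-0.3, 0.1, -1.3]
time: 16.45 tool_pos: [0.4753, 0.182, 0.0354] contact_force: [-0.2, -0.2, 0.4]
```

```bash
for i in 1 2 3; do o=$(python3 -m handwheel '[{"gripper":0,"linear":[1,0,0],"yaw":0},{"gripper":0,"linear":[1,0,0],"yaw":0}]' | grep -E "time|tool_pos|contact"); echo $o; done
```

```text
time: 16.7 tool_pos: [0.4763, 0.1817, 0.0354] contact_force: [0.2, -0.1, 0.4]
time: 16.95 tool_pos: [0.4773, 0.1815, 0.0354] contact_force: [0.6, 0.4, 0.0]
time: 17.2 tool_pos: [0.4779, 0.1813, 0.0353] contact_force: [-1.8, 0.4, -0.1]
```

Contact felt at TCP x ≈ .4775, which puts the pad face at ≈ −64 mm, as the picture suggested.

```bash
for i in 1 2; do o=$(python3 -m handwheel '[{"gripper":0,"linear":[1,0,0],"yaw":0},{"gripper":0,"linear":[1,0,0],"yaw":0},{"gripper":0,"linear":[1,0,0],"yaw":0}]' | grep -E "time|tool_pos|contact"); echo $o; done
```

```text
time: 17.58 tool_pos: [0.4785, 0.1811, 0.0352] contact_force: [-2.0, 1.5, 0.9]
time: 17.95 tool_pos: [0.4793, 0.1809, 0.0352] contact_force: [-4.4, 1.4, 1.3]
```

```bash
for i in 1 2; do o=$(python3 -m handwheel '[{"gripper":0,"linear":[1,0,0],"yaw":0},{"gripper":0,"linear":[1,0,0],"yaw":0},{"gripper":0,"linear":[1,0,0],"yaw":0}]' | grep -E "time|tool_pos|contact"); echo $o; done
```

```text
time: 18.32 tool_pos: [0.4797, 0.1807, 0.035] contact_force: [-6.4, 2.1, 2.4]
time: 18.7 tool_pos: [0.4801, 0.1805, 0.0349] contact_force: [-7.6, 3.0, 3.8]
```

```bash
python3 - <<'E'
from h import *
np.save("ref.npy",env.get_image("scene")["frame"])
E
for i in 1 2 3; do o=$(python3 -m handwheel '[{"gripper":0,"linear":[1,0,0],"yaw":0},{"gripper":0,"linear":[1,0,0],"yaw":0},{"gripper":0,"linear":[1,0,0],"yaw":0}]' | grep -E "time|tool_pos|contact"); echo $o; done
cat > d.py <<'E'
from h import *
a=env.get_image("scene")["frame"].astype(int);d=np.abs(a-np.load("ref.npy")).max(2)
d[:, :222]=0;q=np.argwhere(d[180:225,222:275]>25);print("changed px on cover area",len(q))
E
python3 d.py
```

```text
time: 19.12 tool_pos: [0.4805, 0.1803, 0.0347] contact_force: [-8.3, 4.1, 4.2]
time: 19.5 tool_pos: [0.4809, 0.1802, 0.0346] contact_force: [-9.6, 3.6, 4.1]
time: 19.88 tool_pos: [0.4813, 0.1799, 0.0344] contact_force: [-11.7, 4.0, 4.0]
changed px on cover area 13
```

```bash
for i in 1 2; do o=$(python3 -m handwheel '[{"gripper":0,"linear":[0.8,0,0],"yaw":0},{"gripper":0,"linear":[0.8,0,0],"yaw":0}]' | grep -E "time|tool_pos|contact"); echo $o;python3 d.py; done
```

```text
time: 20.18 tool_pos: [0.4816, 0.1798, 0.0343] contact_force: [-12.0, 4.9, 4.9]
changed px on cover area 288
time: 20.48 tool_pos: [0.4819, 0.1796, 0.0341] contact_force: [-13.1, 4.3, 5.7]
changed px on cover area 291
```

The cover sprang up at ~13 N. I'll back off and calibrate the true tip height by touching the bench lightly.

```bash
python3 -m handwheel '[{"gripper":0,"linear":[-20,0,0],"yaw":0},{"gripper":0,"linear":[-35,0,0],"yaw":0},{"gripper":0,"linear":[-35,0,20],"yaw":0},{"gripper":0,"linear":[-35,0,40],"yaw":0},{"gripper":0,"linear":[-35,0,40],"yaw":0},{"gripper":0,"linear":[-35,0,40],"yaw":0}]' | grep -E "tool_pos|contact";python3 d.py; for i in 1 2 3; do o=$(python3 -m handwheel '[{"gripper":0,"linear":[0,0,1],"yaw":0},{"gripper":0,"linear":[0,0,2],"yaw":0}]' | grep -E "time|tool_pos|contact"); echo $o; done
```

```text
tool_pos: [0.4533, 0.1876, -0.0038]
contact_force: [0.4, -0.2, 0.3]
changed px on cover area 356
time: 21.58 tool_pos: [0.453, 0.1875, -0.0061] contact_force: [-0.2, 0.3, 0.8]
time: 21.82 tool_pos: [0.4525, 0.1874, -0.0086] contact_force: [0.8, 0.9, 0.3]
time: 22.08 tool_pos: [0.4525, 0.1874, -0.0107] contact_force: [0.3, -1.1, 0.2]
```

```bash
for i in 1 2 3 4; do o=$(python3 -m handwheel '[{"gripper":0,"linear":[0,0,1],"yaw":0},{"gripper":0,"linear":[0,0,2],"yaw":0}]' | grep -E "time|tool_pos|contact"); echo $o; done
```

```text
time: 22.32 tool_pos: [0.4525, 0.1874, -0.0127] contact_force: [0.9, 0.8, -0.3]
time: 22.58 tool_pos: [0.4525, 0.1874, -0.0147] contact_force: [-0.1, 0.0, -0.8]
time: 22.82 tool_pos: [0.4525, 0.1874, -0.0166] contact_force: [0.7, -0.6, 0.1]
time: 23.08 tool_pos: [0.4525, 0.1874, -0.0187] contact_force: [-0.5, 0.5, 0.6]
```

```bash
for i in 1 2 3; do o=$(python3 -m handwheel '[{"gripper":0,"linear":[0,0,1],"yaw":0},{"gripper":0,"linear":[0,0,2],"yaw":0}]' | grep -E "time|tool_pos|contact"); echo $o; done
```

```text
time: 23.32 tool_pos: [0.4525, 0.1874, -0.0206] contact_force: [0.2, 0.4, -0.9]
time: 23.58 tool_pos: [0.4525, 0.1874, -0.0219] contact_force: [-4.3, -1.7, 14.1]
time: 23.82 tool_pos: [0.4526, 0.1874, -0.022] contact_force: [-11.4, -4.5, 32.3]
```

True tip is 21.5 mm above the reported TCP. Going above the rib with the fingers half open.

```bash
python3 -m handwheel '[{"gripper":0,"linear":[0,0,-60],"yaw":0},{"gripper":0.2,"linear":[0,0,-120],"yaw":0},{"gripper":0.55,"linear":[56,0,-120],"yaw":0},{"gripper":0.55,"linear":[111,0.5,-120],"yaw":0},{"gripper":0.55,"linear":[111,0.5,-120],"yaw":0},{"gripper":0.55,"linear":[111,0.5,-120],"yaw":0},{"gripper":0.55,"linear":[111,0.5,-120],"yaw":0}]'
python3 w.py .5605 .1613 .0395 -.233;python3 - <<'E'
from h import *
im=env.get_image("scene");save(im,"f.png",(185,120,275,220),6)
E
```

```text
time: 24.7
tool_pos: [0.5586, 0.1614, 0.0947]
ee_rot: [3.12, -0.364, -0.003]
contact_force: [-0.1, -0.4, 1.0]
gripper_width: 0.0481
grip_force: 0.0
tool mm [ 1.9 -0.4 55.2] yaw 0.0 F [-0.1 -0.4  1. ] t 24.7 j6 2.04 w 0.04811312214644653
```

View pics/f.png

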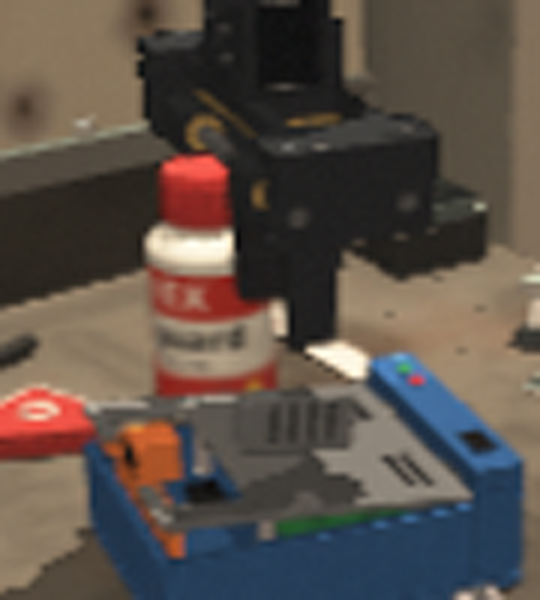

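The cover is sprung up at the tab end (green board visible at ~(340,522)), and the fingers are over the rib (~(295,420)). Descend and close gently.

```bash
python3 -m handwheel '[{"gripper":0.55,"linear":[1,0,25],"yaw":0},{"gripper":0.55,"linear":[1,0,40],"yaw":0},{"gripper":0.55,"linear":[1,0,48],"yaw":0},{"gripper":0.55,"linear":[1,0,55],"yaw":0},{"gripper":0.55,"linear":[1,0,55],"yaw":0}]';python3 -m handwheel '[{"gripper":0.35,"linear":[0,0,0],"yaw":0},{"gripper":0.24,"linear":[0,0,0],"yaw":0},{"gripper":0.2,"linear":[0,0,0],"yaw":0},{"gripper":0.1,"linear":[0,0,0],"yaw":0},{"gripper":0.1,"linear":[0,0,0],"yaw":0}]' 6
```

```text
time: 25.38
tool_pos: [0.5611, 0.161, 0.04]
ee_rot: [3.12, -0.365, -0.001]
contact_force: [-0.5, 0.2, -0.3]
gripper_width: 0.0486
grip_force: 0.0
time: 26.0
tool_pos: [0.5616, 0.161, 0.0406]
ee_rot: [-3.12, 0.366, -0.001]
contact_force: [-0.1, -0.3, 2.0]
gripper_width: 0.014
grip_force: 6.0
```

Gripped at 14 mm with no side load. Firm up and draw.

```bash
python3 -m handwheel '[{"gripper":0.05,"linear":[0,0,0],"yaw":0},{"gripper":0.05,"linear":[0,0,0],"yaw":0},{"gripper":0.05,"linear":[-2,0,0],"yaw":0},{"gripper":0.05,"linear":[-4,0,0],"yaw":0},{"gripper":0.05,"linear":[-4,0,0],"yaw":0}]' 25;python3 -m handwheel '[{"gripper":0.05,"linear":[-2,0,0],"yaw":0},{"gripper":0.05,"linear":[-4,0,0],"yaw":0},{"gripper":0.05,"linear":[-4,0,0],"yaw":0}]'
```

```text
time: 26.62
tool_pos: [0.5576, 0.1621, 0.0406]
ee_rot: [-3.12, 0.365, -0.001]
contact_force: [0.9, -0.0, 1.9]
gripper_width: 0.0134
grip_force: 25.0
time: 27.0
tool_pos: [0.5531, 0.1629, 0.0402]
ee_rot: [3.12, -0.365, -0.001]
contact_force: [1.3, 0.2, 1.3]
gripper_width: 0.0135
grip_force: 25.0
```

```bash
python3 -m handwheel '[{"gripper":0.05,"linear":[-2,0,0],"yaw":0},{"gripper":0.05,"linear":[-3,0,0],"yaw":0},{"gripper":0.05,"linear":[-3,0,0],"yaw":0},{"gripper":0.05,"linear":[-3,0,0],"yaw":0}]';python3 -m handwheel '[{"gripper":0.05,"linear":[0,0,-2],"yaw":0},{"gripper":0.05,"linear":[0,0,-4],"yaw":0},{"gripper":0.05,"linear":[0,0,-4],"yaw":0}]'
```

```text
time: 27.5
tool_pos: [0.5504, 0.1636, 0.0403]
ee_rot: [3.12, -0.365, -0.001]
contact_force: [0.9, -0.8, 0.6]
gripper_width: 0.0135
grip_force: 25.0
time: 27.88
tool_pos: [0.5499, 0.1634, 0.0439]
ee_rot: [3.12, -0.365, -0.002]
contact_force: [-0.4, 0.3, -2.6]
gripper_width: 0.0138
grip_force: 25.0
```

```bash
python3 -m handwheel '[{"gripper":0.05,"linear":[0,0,-8],"yaw":0},{"gripper":0.05,"linear":[0,0,-18],"yaw":0},{"gripper":0.05,"linear":[0,0,-35],"yaw":0},{"gripper":0.05,"linear":[0,0,-60],"yaw":0},{"gripper":0.05,"linear":[0,0,-75],"yaw":0},{"gripper":0.05,"linear":[0,0,-80],"yaw":0},{"gripper":0.05,"linear":[0,0,-80],"yaw":0}]'; python3 w.py .5337 -.1457 .122 .09
```

```text
time: 28.75
tool_pos: [0.5507, 0.1636, 0.1247]
ee_rot: [-3.12, 0.366, -0.001]
contact_force: [0.4, -0.1, -2.2]
gripper_width: 0.0139
grip_force: 25.0
tool mm [ 54.9 304.8   2.6] yaw -0.323 F [ 0.4 -0.1 -2.2] t 28.75 j6 2.05 w 0.013931035956457675
```

Lifted free with no strain. Carry it over the mat at moderate speed.

```bash
python3 -m handwheel '[{"gripper":0.05,"linear":[3,15,0],"yaw":-0.02},{"gripper":0.05,"linear":[9,50,0],"yaw":-0.06},{"gripper":0.05,"linear":[17,95,0],"yaw":-0.11},{"gripper":0.05,"linear":[26,140,0],"yaw":-0.16},{"gripper":0.05,"linear":[34,185,0],"yaw":-0.21},{"gripper":0.05,"linear":[42,230,0],"yaw":-0.26},{"gripper":0.05,"linear":[49,270,0],"yaw":-0.3},{"gripper":0.05,"linear":[53,295,0],"yaw":-0.323},{"gripper":0.05,"linear":[55,305,0],"yaw":-0.323},{"gripper":0.05,"linear":[55,305,0],"yaw":-0.323},{"gripper":0.05,"linear":[55,305,0],"yaw":-0.323}]'; python3 w.py .5337 -.1457 .122 .09
```

```text
time: 30.12
tool_pos: [0.5336, -0.1449, 0.124]
ee_rot: [-3.138, -0.142, 0.001]
contact_force: [-0.4, 0.4, -3.0]
gripper_width: 0.014
grip_force: 25.0
tool mm [0.1 0.8 2. ] yaw 0.0 F [-0.4  0.4 -3. ] t 30.125 j6 1.17 w 0.013988297019800972
```

```bash
python3 -m handwheel '[{"gripper":0.05,"linear":[0,0,15],"yaw":0},{"gripper":0.05,"linear":[0,0,45],"yaw":0},{"gripper":0.05,"linear":[0,0,75],"yaw":0},{"gripper":0.05,"linear":[0,1,95],"yaw":0},{"gripper":0.05,"linear":[0,1,104],"yaw":0},{"gripper":0.05,"linear":[0,1,108],"yaw":0},{"gripper":0.05,"linear":[0,1,108],"yaw":0},{"gripper":0.05,"linear":[0,1,108],"yaw":0}]' | grep -E "pos|contact"; for i in 1 2 3; do o=$(python3 -m handwheel '[{"gripper":0.05,"linear":[0,0,1],"yaw":0},{"gripper":0.05,"linear":[0,0,2],"yaw":0},{"gripper":0.05,"linear":[0,0,2],"yaw":0}]' | grep -E "time|tool_pos|contact"); echo $o; done
```

```text
tool_pos: [0.5347, -0.1471, 0.0173]
contact_force: [0.8, 0.7, -2.3]
time: 31.5 tool_pos: [0.5337, -0.1469, 0.0144] contact_force: [-0.2, -0.8, -2.8]
time: 31.88 tool_pos: [0.5336, -0.1469, 0.0122] contact_force: [-0.9, 0.7, -1.6]
time: 32.25 tool_pos: [0.5337, -0.1469, 0.0103] contact_force: [-0.1, 0.8, -2.4]
```

```bash
for i in 1 2 3 4 5; do o=$(python3 -m handwheel '[{"gripper":0.05,"linear":[0,0,1],"yaw":0},{"gripper":0.05,"linear":[0,0,1],"yaw":0}]' | grep -E "time|tool_pos|contact"); echo $o; done
```

```text
time: 32.5 tool_pos: [0.5337, -0.1469, 0.0093] contact_force: [0.3, -0.3, -2.1]
time: 32.75 tool_pos: [0.5337, -0.1469, 0.0083] contact_force: [-1.0, 0.1, -1.7]
time: 33.0 tool_pos: [0.5337, -0.1469, 0.0073] contact_force: [-0.8, -0.2, -2.6]
time: 33.25 tool_pos: [0.5337, -0.1469, 0.0063] contact_force: [-0.5, -0.1, -2.5]
time: 33.5 tool_pos: [0.5337, -0.1469, 0.0053] contact_force: [0.1, -0.1, -2.4]
```

```bash
for i in 1 2 3 4; do o=$(python3 -m handwheel '[{"gripper":0.05,"linear":[0,0,1],"yaw":0},{"gripper":0.05,"linear":[0,0,1],"yaw":0}]' | grep -E "time|tool_pos|contact"); echo $o; done
```

```text
time: 33.75 tool_pos: [0.5337, -0.1469, 0.0043] contact_force: [0.2, -0.5, -2.2]
time: 34.0 tool_pos: [0.5339, -0.1469, 0.0034] contact_force: [0.8, 0.1, -2.1]
time: 34.25 tool_pos: [0.5339, -0.147, 0.003] contact_force: [-4.4, 1.5, 3.6]
time: 34.5 tool_pos: [0.5338, -0.1471, 0.0021] contact_force: [-3.8, 0.0, 5.0]
```

The far edge has touched. Loosen the grip so the cover can swing flat while I lower the last few mm.

```bash
python3 -m handwheel '[{"gripper":0.05,"linear":[0,0,0],"yaw":0},{"gripper":0.05,"linear":[0,0,0],"yaw":0},{"gripper":0.05,"linear":[0,0,1],"yaw":0},{"gripper":0.05,"linear":[0,0,1],"yaw":0}]' 4 | grep -E "pos|contact|grip"; for i in 1 2; do o=$(python3 -m handwheel '[{"gripper":0.05,"linear":[0,0,0.5],"yaw":0},{"gripper":0.05,"linear":[0,0,1],"yaw":0},{"gripper":0.05,"linear":[0,0,1],"yaw":0}]' | grep -E "time|tool_pos|contact|grip"); echo $o; done
```

```text
tool_pos: [0.5337, -0.1469, 0.0001]
contact_force: [-0.1, -0.9, -1.3]
gripper_width: 0.014
grip_force: 4.0
time: 35.38 tool_pos: [0.5337, -0.1468, -0.0007] contact_force: [-0.3, -0.1, -1.2] gripper_width: 0.0139 grip_force: 4.0
time: 35.75 tool_pos: [0.5339, -0.1469, -0.0011] contact_force: [-3.1, 0.4, 4.4] gripper_width: 0.0141 grip_force: 4.0
```

```bash
for i in 1 2 3; do o=$(python3 -m handwheel '[{"gripper":0.05,"linear":[0,0,0.5],"yaw":0},{"gripper":0.05,"linear":[0,0,1],"yaw":0},{"gripper":0.05,"linear":[0,0,1],"yaw":0}]' 3| grep -E "time|tool_pos|contact"); echo $o; done
```

```text
time: 36.12 tool_pos: [0.5344, -0.1468, -0.0023] contact_force: [0.1, 2.5, 4.6]
time: 36.5 tool_pos: [0.5342, -0.1469, -0.0035] contact_force: [1.1, 3.0, 3.7]
time: 36.88 tool_pos: [0.5338, -0.1469, -0.0047] contact_force: [1.6, 2.6, 2.7]
```

Tip is now ~2 mm above the plate, so I'll stop here and release gradually.

```bash
python3 -m handwheel '[{"gripper":0.18,"linear":[0,0,0],"yaw":0},{"gripper":0.22,"linear":[0,0,0],"yaw":0},{"gripper":0.3,"linear":[0,0,0],"yaw":0},{"gripper":0.45,"linear":[0,0,0],"yaw":0},{"gripper":0.6,"linear":[0,0,-1],"yaw":0},{"gripper":0.6,"linear":[0,0,-10],"yaw":0},{"gripper":0.6,"linear":[0,0,-40],"yaw":0},{"gripper":0.6,"linear":[0,0,-90],"yaw":0},{"gripper":0.6,"linear":[0,0,-130],"yaw":0},{"gripper":0.6,"linear":[0,0,-130],"yaw":0}]'
python3 -m handwheel '[{"gripper":0.6,"linear":[0,60,0],"yaw":0},{"gripper":0.6,"linear":[0,120,0],"yaw":0},{"gripper":0.6,"linear":[0,180,0],"yaw":0},{"gripper":0.6,"linear":[0,240,0],"yaw":0},{"gripper":0.6,"linear":[0,260,0],"yaw":0},{"gripper":0.6,"linear":[0,260,0],"yaw":0},{"gripper":0.6,"linear":[0,260,0],"yaw":0}]' | grep -E "time|pos|contact"
python3 - <<'E'
from h import *
t=env.get_image("top");s=env.get_image("scene")
cx=lambda x,y,z,q=(.5337,-.1469,.09):(q[0]+np.cos(q[2])*x-np.sin(q[2])*y,q[1]+np.sin(q[2])*x+np.cos(q[2])*y,z)
# bright/grey cover area on black mat in top view
f=t["frame"];m=np.uint8(f.max(2)>80)*255;poly=np.array([proj(t,cx(a,b,.004,(.5287,-.1461,.09))) for a,b in((-.088,-.078),(-.088,.078),(.088,.078),(.088,-.078))]).astype(np.int32)
k=np.zeros_like(m);cv2.fillPoly(k,[poly],255);m&=k
n,l,st,_=cv2.connectedComponentsWithStats(m);i=1+st[1:,4].argmax();q=np.argwhere(l==i)[:,::-1]
P=np.array([at(t,p,.017)[:2] for p in q]).astype(np.float32);print("cover rect",cv2.minAreaRect(P),st[i,4])
for n_,im in(("top",t),("scene",s)):
    for th in("cover_rib","cover_edge","nut_m20","spray_can","antispatter_tin"):print(n_,th,[(np.round(d["centre"],1),round(d["p"],2)) for d in env.look_for(im,th)[:2]])
print("expect rib",proj(t,cx(0,0,.028)),proj(s,cx(0,0,.028)))
E
```

```text
time: 38.12
tool_pos: [0.5373, -0.148, 0.1306]
ee_rot: [3.135, 0.141, 0.014]
contact_force: [0.8, 0.8, -0.2]
gripper_width: 0.0529
grip_force: 0.0
time: 39.0
tool_pos: [0.5567, -0.4038, 0.1245]
contact_force: [0.3, -0.3, 0.2]
cover rect ((0.527497410774231, -0.14514917135238647), (0.15273582935333252, 0.13299278914928436), 4.943236827850342) 2239
top cover_rib [(array([332.8, 198.6]), 0.75)]
top cover_edge [(array([336.2, 195.1]), 0.62)]
top nut_m20 [(array([285.1, 255.9]), 0.44), (array([333.3, 197.4]), 0.32)]
top spray_can [(array([153.6, 165.9]), 0.87)]
top antispatter_tin [(array([288.5, 131.7]), 0.86)]
scene cover_rib [(array([321.4, 209.1]), 0.7), (array([310.8, 268.8]), 0.67)]
scene cover_edge [(array([306.3, 268.8]), 0.6)]
scene nut_m20 [(array([208.1, 259.4]), 0.74)]
scene spray_can [(array([219.6, 168.8]), 0.75)]
scene antispatter_tin [(array([320.6, 209.3]), 0.98)]
expect rib [337.74334678 197.70331934] [305.69032852 262.02243486]
```

Run:
```python
from h import *
s=env.get_image("scene");f=s["frame"]
q=(.5337,-.1469,.09);C=lambda x,y,z:(q[0]+np.cos(q[2])*x-np.sin(q[2])*y,q[1]+np.sin(q[2])*x+np.cos(q[2])*y,z)
k=np.zeros(f.shape[:2],np.uint8);m=np.uint8(f.max(2)>75)*255
M=(.5287,-.1461,.09);D=lambda x,y,z:(M[0]+np.cos(M[2])*x-np.sin(M[2])*y,M[1]+np.sin(M[2])*x+np.cos(M[2])*y,z)
cv2.fillPoly(k,[np.array([proj(s,D(a,b,.004)) for a,b in((-.09,-.08),(-.09,.08),(.09,.08),(.09,-.08))]).astype(np.int32)],255)
n,l,st,_=cv2.connectedComponentsWithStats(m&k);i=1+st[1:,4].argmax()
pts=np.argwhere(l==i)[:,::-1]
print("extremes L,R,T,B",pts[pts[:,0].argmin()],pts[pts[:,0].argmax()],pts[pts[:,1].argmin()],pts[pts[:,1].argmax()],st[i,4])
for n_,zt,zf in(("flat",.0155,.0155),("tilt",.0285,.0155),("half",.021,.0155)):
    print(n_,[proj(s,C(x,y,z)).round(1).tolist() for x,z in((-.08,zt),(.06,zf)) for y in(.064,-.064)])
```

```text
extremes L,R,T,B [256 269] [347 269] [299 244] [301 302] 2065
flat [[255.9, 268.6], [302.8, 301.6], [301.5, 243.1], [348.2, 269.1]]
tilt [[255.8, 263.5], [303.3, 296.1], [301.5, 243.1], [348.2, 269.1]]
half [[255.9, 266.5], [303.0, 299.3], [301.5, 243.1], [348.2, 269.1]]
```

The plate's corners match the flat prediction within 1 px, it is centred on the mat, and the other items are still in place.

```bash
python3 -c "
from cell import env
print(env.hand_in())"
```

```text
the job is handed in; nothing more can be done
None
```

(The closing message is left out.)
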